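# Extend the ratchet against the vice jaws

### The arm

A 7-joint arm with a two-finger parallel gripper is mounted at the origin on a cart in front of the work surface, level with it; the furniture and walls round the work are solid. World frame = base frame: x ahead of the robot, y to its left, z up, the work surface at z = 0. Lengths are in m, angles in rad, forces in N, time in s.
With the tool pointing down it reaches from about 0.35 to 0.9 m from the base axis. Payload 8.1 kg.
Tool frame: the origin (TCP) lies midway between the tips of the shut fingers; the grasp point (between the pads) lies ctrl.pinch_z behind it (ctrl.pinch_z is the distance from the TCP to the grasp point, in m); z points along the fingers, y is the direction in which the jaws open and shut (so a half turn about z gives the same grasp; the last joint's range is limited). The gripper opens to 92 mm and grips with 3 to 60 N. Pads are 19 mm wide; open, the fingers measure 130 mm over their backs; the gripper's body (75 mm by 190 mm) begins 47 mm behind the grasp point.
Start: joints at [1.1, 0.434, 0.025, 1.573, -0.012, 1.134, -0.075], TCP at [0.225, -0.583, 0.227] pointing down, gripper open.
Joint ranges: [-2.62, 2.62], [-0.44, 2.09], [-1.27, 1.32], [0.08, 2.57], [-1.32, 4.46], [0.12, 2], [-2.74, 2.74]. Speed limits (rad/s): [2.22, 2.22, 3.01, 3.01, 3.14, 3.14, 3.14].

### API

Orientations are given as a rotation vector (axis times angle).
In Python, from rig import ctrl gives the robot as it stands.
- The arm moves only by the tool carry_out, never from a script. Its argument "rows" is a list of rows, each an object with "offset": the shift along the tool's x, y, z in m, a list of three; "yaw": the turn about the tool's z in rad. In form: [{"offset": [dx, dy, dz], "yaw": yaw}, ...]. A call has 1 to 12 rows; each row shifts and turns the commanded pose from where the row before left it, along the tool's axes as they then stand; what a row does not reach is not made up. A row lasts 1/8 s, in which the tool goes at most 62.5 mm and 10.7 degrees, less where a joint would pass 70% of its speed; a pose out of reach is approached as far as the arm can. A call with a gripper value outside its range is refused whole. "fingers" is the opening in per cent of the stroke, from 0 (shut) to 100 (fully open), set as the call begins (left out, the last holds). The fingers move at their own pace and stop on an object; "force" is the grip in N (left out, the last holds). Time passes only in rows, so rows that do not move let the fingers close. It gives the time, the measured TCP pose, the force and the opening at its end, in the units of the state.
- ctrl.state(): the state, without advancing time (a new reading comes with each control period).
- ctrl.read_camera(name): name is "side" or "top"; returns the picture (480x640x3 uint8, blue, green, red); there is no depth.
- ctrl.calibration(name): a dict with "fx", "fy", "cx", "cy" (pixels), "rvec" (rotation vector, rad) and "tvec" (3), from world to camera coordinates, as OpenCV has them. Camera axes: x right, y down, z forward; pixel columns grow to the right and rows downward; lengths in m; the calibration is good to about 2 mm. A picture is of the moment at which its call begins. calibration takes no time and is no camera call.
- ctrl.finish_job(): hands the job in, once; it reports no verdict.
The state is a dict: "t": time; "qpos": joint angles; "dq": joint speeds; "joint_torque": joint torques, N m; "eef_pos": TCP position; "eef_rot": TCP orientation; "wrist_force": force on the tool from outside, world axes, zero at the start; "torque": the same for the moment, N m; "grip_width": opening from 0.0 (shut) to 1.0 (fully open).
Only numpy, scipy, OpenCV 4.12 (cv2) and the standard library are available. Lean on these libraries where they do the work, as an engineer would, in place of code of your own. Each camera call takes 0.05 s, during which the arm holds its last target. There are 200 camera calls.

### The job

I need the extending ratchet at its long setting. Lay it between the open jaws of the small machine vice, down on the vice's bed with its round head just outside one end of the jaws, and let go of it; then take the handle again across its spring button, squeeze the button in and pull the handle away from the head, so that the jaws hold the head back, until the button springs out through the other hole. Leave the ratchet lying in the vice, locked long.

Things in the scene. Friction and masses are not known exactly. Their poses are not given: they have to be found in the camera images.
- ratchet: Extending ratchet, bright steel, 0.40 kg, 343 mm long when short. Origin on the bar's axis at the centre of its round head (upright disc 50 mm across, z -15 to +15 mm; 13 mm square stub 15 mm high on top); x along the bar from head to tail, z up. Centre of mass at x = 56 mm when short. Its axis lies 15 mm above the bench at the start, 33 mm when it lies on the vice's bed
- ratchet_neck (a point): Point on the axis of the bare 16 mm square bar between head and handle, 104 mm from the head's centre: where to take it for carrying. While short the bar is bare from x = 25 to 128 mm (21 mm round ferrule to x = 36). This point is clear of the vice when the head is just outside the jaws
- handle_grip (a point): Point on the axis of the handle's black ribbed round grip (31 mm across), at x = 270 mm of the ratchet while short; moves with the handle. The handle: black 29 mm square collar x = 128 to 140, steel tube 26 mm square (wall 2.5) x = 140 to 221, grip x = 221 to 318 mm
- button_tip (a point): Tip of the round steel spring button, 9 mm across, carried by the inner bar 200 mm from the head's centre (x of the ratchet). It points to -y of the ratchet, level, at the height of the bar's axis, and stands 5 mm out of a hole in the flat side of the handle's tube; tip 18 mm from the axis
- button (a joint): How far the button is pressed in: 0 fully out, 0.005 flush with the tube's outside (about 5 N). Its end is a blunt cone: once it is flush, a pull of 5 to 10 N on the handle slips it under the tube's wall (0.0075), which then keeps it in until a hole comes over it. Out in a hole it locks the handle; pulling alone does not release it
- handle (a joint): How far the handle is pulled out along the ratchet's x, away from the head: 0 = short hole (start), 0.050 = long hole, about 1 mm of play in each; end stop at 0.056. It rubs with about 1 N
- long_hole (a point): Centre of the other, empty 11 mm hole, in the same flat side of the tube, 50 mm nearer the head than the hole in which the button stands at the start; moves with the handle
- machine_vice: Small grey machine vice bolted to the bench, jaws open. Origin on the bench under the middle of the channel between the jaws, which runs along its y, open at the top and both ends: 26 mm wide, 56 mm long (y -28 to +28). Jaw tops 54 mm above the bench. Outside: x = +67 (low lug) to -96 mm (screw bar, 62 mm high)
- vice_channel (a point): Middle of the channel's floor: on the vice's bed, 25 mm above the bench, midway between the jaws and between their ends

How it is judged:
On the way:
1. the ratchet, still short, lies on the vice's bed between the jaws with its head outside their end, and the fingers have let go of it (height (world z) of ratchet between 0.027 and 0.041 m and horizontal distance between ratchet and vice_channel between 0.044 and 0.094 m and horizontal distance between ratchet_neck and vice_channel below 0.07 m and angle between the x axis of ratchet and the y axis of machine_vice, either way round below 0.25 rad and angle between ratchet's own z axis and vertical below 0.2 rad and value of joint handle below 0.005 m and contact force between the fingers and ratchet below 0.2 N and linear speed of ratchet below 0.02 m/s), for 0.2 s.
At the end, for the whole second after the job is handed in: The handle is at its long hole (50 mm, within 3) with the button out (within 1.5 mm); the ratchet lies still on the vice's bed between the jaws, in line with them within 0.25 rad, its head outside an end of the jaws (centre 44 to 94 mm from the channel's middle), right side up (height (world z) of ratchet between 0.027 and 0.041 m and horizontal distance between ratchet and vice_channel between 0.044 and 0.094 m and horizontal distance between ratchet_neck and vice_channel below 0.07 m and angle between the x axis of ratchet and the y axis of machine_vice, either way round below 0.25 rad and angle between ratchet's own z axis and vertical below 0.2 rad and value of joint handle between 0.047 and 0.053 m and value of joint button below 0.0015 m and linear speed of ratchet below 0.02 m/s); the robot touches nothing.
It also fails if it takes over 48 s, if anything falls off the work surface, if the arm or the gripper's body presses on something with over 40 N, if the wrist force passes 120 N, or if a joint passes its speed limit or range.

## Working session

There is one attempt and no reset: what is moved stays moved. The work goes in short steps, Python scripts to look and compute and a tool call to move; the robot and the scene stay as the last step left them, time stands still between calls to the robot, and variables do not carry over. Pictures are saved under pics/ and viewed, about 8 in all and at most 12, crops included, and the job is handed in when it is done.

Besides the shell and the picture viewer there is one more tool, called after "Call:" as name(argument=value, ...) on one line, values as JSON. carry_out: Moves the arm, as the interface text tells. Its arguments: {"type":"object","properties":{"rows":{"type":"array"},"fingers":{"type":"number"},"force":{"type":"number"}},"required":["rows"]}

```bash
mkdir -p pics; ls; python3 - <<'E'
from rig import ctrl
import cv2
for n in("top","side"):
    cv2.imwrite(f"pics/{n}0.png",ctrl.read_camera(n)); print(n,ctrl.calibration(n))
print(ctrl.pinch_z,ctrl.state())
E
```

```text
pics
top {'fx': 471.7622064701042, 'fy': 471.7622064701042, 'cx': 321.4103956094709, 'cy': 237.61384589308895, 'rvec': array([ 2.13444328, -2.13036539,  0.13438912]), 'tvec': array([-0.01078193,  0.5129358 ,  0.83344536])}
side {'fx': 599.6062004516851, 'fy': 599.6062004516851, 'cx': 316.7758925695729, 'cy': 238.26771673502734, 'rvec': array([ 2.23233894, -0.26373454,  0.10583811]), 'tvec': array([-0.50633284,  0.09871908,  0.92791012])}
0.0188 {'t': 0.1, 'qpos': array([ 1.10039508,  0.43514795,  0.02497102,  1.57402781, -0.01156957,
        1.13401707, -0.07508364]), 'dq': array([-0.00030504, -0.00206621, -0.00027939, -0.00161399, -0.00096846,
        0.00177234, -0.00063701]), 'joint_torque': array([ 3.33497417e-03, -6.69122028e+01,  9.88042429e-01, -3.15143681e+01,
       -6.06117421e-02,  3.73780704e-02,  5.72424983e-05]), 'eef_pos': array([ 0.22449697, -0.58277721,  0.22601837]), 'eef_rot': array([-3.08725921e+00, -5.74176214e-01,  6.59804797e-04]), 'wrist_force': array([ 0.46348909,  0.4087344 , -0.72707313]), 'torque': array([ 0.07126515, -0.04374105,  0.02577576]), 'grip_width': 0.9946112989721994}
```

View pics/top0.png

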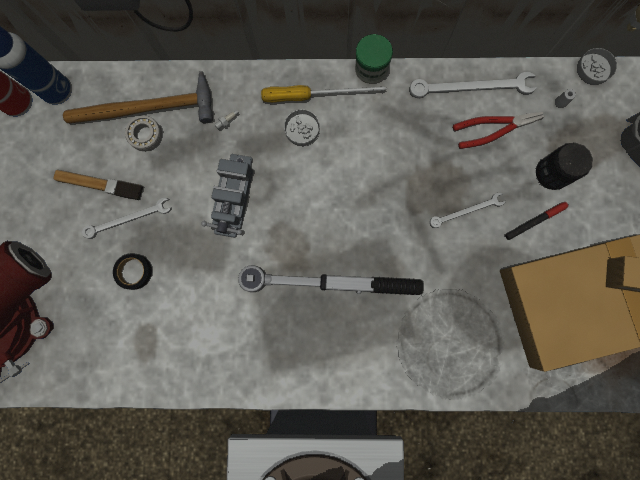

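View pics/side0.png

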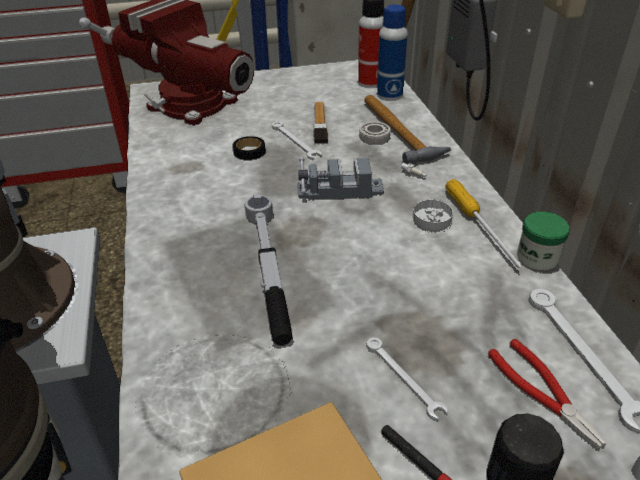

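The top view shows the ratchet (head near (251,278), tail near (423,286), button on the lower side near (358,291)) and the vice near (231,195). The side view shows the same two objects, vice near (340,180). I'll enlarge both to measure them.

```bash
python3 - <<'E'
import cv2,numpy as np
a=cv2.imread("pics/top0.png")[145:305,195:435]; a=cv2.resize(a,None,fx=3.3,fy=3.3,interpolation=cv2.INTER_CUBIC)
cv2.imwrite("pics/c1.png",a)
b=cv2.imread("pics/side0.png")[150:350,235:395]; b=cv2.resize(b,None,fx=3,fy=3,interpolation=cv2.INTER_CUBIC)
cv2.imwrite("pics/c2.png",b)
E
cat > h.py <<'E'
import cv2,numpy as np
from rig import ctrl
def cam(n):
    c=ctrl.calibration(n); return np.array([[c['fx'],0,c['cx']],[0,c['fy'],c['cy']],[0,0,1]]),cv2.Rodrigues(c['rvec'])[0],np.array(c['tvec']),c
def ray(n,uv,z):
    K,R,t,_=cam(n); o=-R.T@t; d=R.T@np.linalg.inv(K)@np.array([*uv,1.]); return o+d*(z-o[2])/d[2]
def proj(n,P):
    K,R,t,c=cam(n); return cv2.projectPoints(np.array(P,float).reshape(-1,3),c['rvec'],t,K,None)[0][:,0]
E
```

```text
(no output)
```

View pics/c1.png

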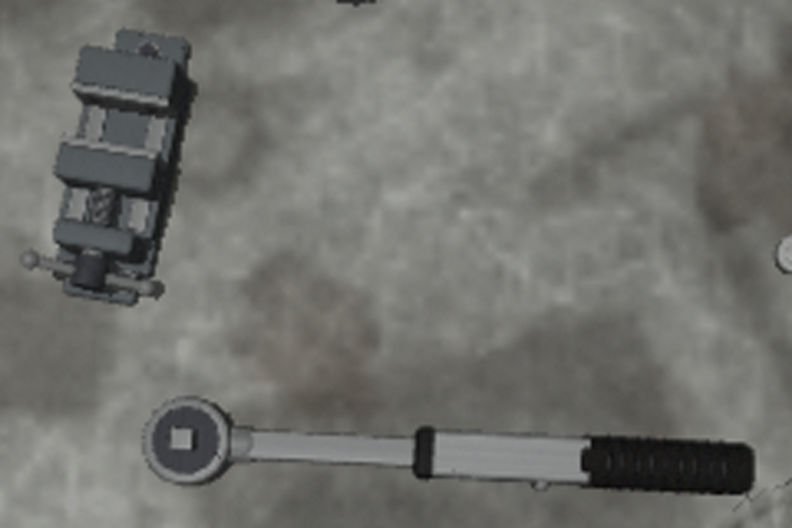

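View pics/c2.png

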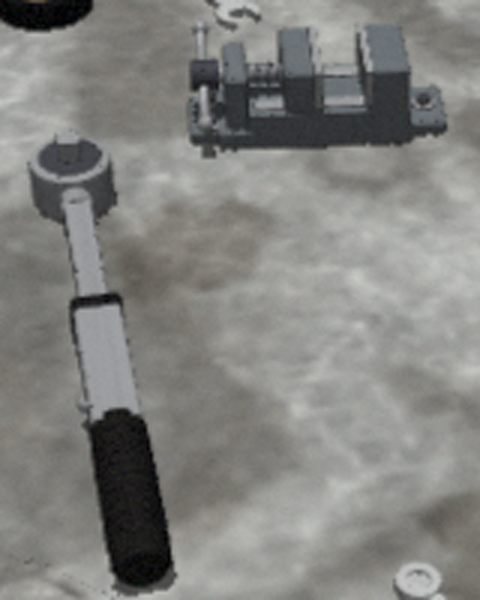

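The crops show the ratchet's head top at about (186,440) and the button bump at about (540,486), on the robot's side. The vice's screw end faces the robot, with its lug at the far end.

```bash
python3 - <<'E'
from h import *
T=lambda u,v:((u+.5)/3.3-.5+195,(v+.5)/3.3-.5+145)
S=lambda u,v:((u+.5)/3-.5+235,(v+.5)/3-.5+150)
for n in("top","side"):
    K,R,t,_=cam(n); print(n,-R.T@t)
p=lambda s,x:print(s,x.round(4))
p("head disc top",ray("top",T(188,440),.030)); p("stub",ray("top",T(184,439),.045))
p("collar",ray("top",T(425,453),.029)); p("tail",ray("top",T(753,469),.015)); p("tailmid",ray("top",T(740,468),.0305))
p("button",ray("top",T(541,486),.015)); p("tube/grip",ray("top",T(587,463),.028))
p("side stub", ray("side",S(66,137),.045)); p("side button",ray("side",S(83,407),.015))
p("side collar mid top",ray("side",S(98,300),.029))
for q in [(85,45),(188,62),(168,97),(77,82),(168,108),(74,93),(66,136),(158,152),(60,145),(155,160)]: p(q,ray("top",T(*q),.054))
for q in [(312,30),(358,27),(372,73),(409,70),(282,76),(314,72)]: p(("s",q),ray("side",S(*q),.054))
E
```

```text
top [ 0.38283321 -0.03081009  0.90018889]
side [ 0.35317354 -0.76221949  0.64917292]
head disc top [0.4387 0.1192 0.03  ]
stub [0.4383 0.1188 0.045 ]
collar [ 0.4318 -0.0136  0.029 ]
tail [ 0.4241 -0.1982  0.015 ]
tailmid [ 0.4239 -0.1881  0.0305]
button [ 0.4142 -0.0789  0.015 ]
tube/grip [ 0.4266 -0.1038  0.028 ]
side stub [0.4388 0.1201 0.045 ]
side button [ 0.415 -0.081  0.015]
side collar mid top [ 0.4347 -0.0145  0.029 ]
(85, 45) [0.6607 0.1795 0.054 ]
(188, 62) [0.6505 0.1206 0.054 ]
(168, 97) [0.6301 0.1314 0.054 ]
(77, 82) [0.6391 0.1832 0.054 ]
(168, 108) [0.6237 0.1312 0.054 ]
(74, 93) [0.6326 0.1847 0.054 ]
(66, 136) [0.6077 0.1883 0.054 ]
(158, 152) [0.5983 0.1361 0.054 ]
(60, 145) [0.6025 0.1915 0.054 ]
(155, 160) [0.5937 0.1376 0.054 ]
('s', (312, 30)) [0.6066 0.1866 0.054 ]
('s', (358, 27)) [0.6357 0.1828 0.054 ]
('s', (372, 73)) [0.6293 0.1289 0.054 ]
('s', (409, 70)) [0.6521 0.1265 0.054 ]
('s', (282, 76)) [0.5753 0.1393 0.054 ]
('s', (314, 72)) [0.5953 0.1388 0.054 ]
```

```bash
cat >> h.py <<'E'
from scipy.spatial.transform import Rotation as Ro
def go(x,y,z,ydeg):
    """remaining shift in present tool axes and remaining yaw to a TCP target with tool y at ydeg (mod 180)"""
    s=ctrl.state(); R=Ro.from_rotvec(s['eef_rot']).as_matrix()
    a=np.degrees(np.arctan2(R[1,1],R[0,1])); w=(ydeg-a+90)%180-90
    print("t",s['t'],"pos",s['eef_pos'].round(4),"yang",a.round(2),"off",(R.T@(np.array([x,y,z])-s['eef_pos'])).round(4),"yaw",-np.radians(w).round(4),"tilt",np.degrees(np.arccos(-R[2,2])).round(2),"grip",round(s['grip_width'],3),"F",s['wrist_force'].round(1),"q7",s['qpos'][6].round(2))
E
python3 - <<'E'
from h import *
for z in(.05,.1,.15,.2): print(z,ray("top",(502,268),z).round(3),ray("side",(330,405),z).round(3))
go(.4337,.015,.23,-2.75)
E
```

```text
0.05 [ 0.456 -0.333  0.05 ] [ 0.457 -0.343  0.05 ]
0.1 [ 0.452 -0.316  0.1  ] [ 0.448 -0.378  0.1  ]
0.15 [ 0.448 -0.298  0.15 ] [ 0.44  -0.413  0.15 ]
0.2 [ 0.443 -0.28   0.2  ] [ 0.431 -0.448  0.2  ]
t 0.1 pos [ 0.2245 -0.5828  0.226 ] yang -68.93 off [ 0.4101 -0.4826 -0.0033] yaw -1.155 tilt 0.08 grip 0.995 F [ 0.5  0.4 -0.7] q7 -0.08
```

Call:
carry_out(rows=[{"offset": [0, 0, -0.01], "yaw": -0.165}, {"offset": [0, 0, -0.02], "yaw": -0.165}, {"offset": [0, 0, -0.02], "yaw": -0.165}, {"offset": [0, 0, -0.02], "yaw": -0.165}, {"offset": [0, 0, -0.02], "yaw": -0.165}, {"offset": [0, 0, -0.01], "yaw": -0.165}, {"offset": [0, 0, 0], "yaw": -0.165}], fingers=60, force=60)

```text
t: 0.98
eef_pos: [0.2248, -0.5834, 0.3273]
eef_rot: [2.268, 2.173, -0.0]
wrist_force: [-0.0, 0.5, -0.8]
grip_width: 0.6
```

Call:
carry_out(rows=[{"offset": [0.03, 0.01, 0], "yaw": 0}, {"offset": [0.05, 0.015, 0], "yaw": 0}, {"offset": [0.055, 0.016, 0], "yaw": 0}, {"offset": [0.055, 0.016, 0.01], "yaw": 0}, {"offset": [0.055, 0.016, 0.01], "yaw": 0}, {"offset": [0.055, 0.016, 0.01], "yaw": 0}, {"offset": [0.055, 0.016, 0.01], "yaw": 0}, {"offset": [0.055, 0.016, 0.02], "yaw": 0}, {"offset": [0.055, 0.016, 0.02], "yaw": 0}, {"offset": [0.055, 0.016, 0.02], "yaw": 0}, {"offset": [0.05, 0.015, 0.02], "yaw": 0}, {"offset": [0.03, 0.008, 0.02], "yaw": 0}])

```text
t: 2.48
eef_pos: [0.4297, 0.0102, 0.1862]
eef_rot: [-2.272, -2.17, -0.001]
wrist_force: [1.0, -1.1, -0.8]
grip_width: 0.597
```

```bash
python3 - <<'E'
from h import *
go(.4337,.015,.006,-2.75)
E
```

```text
t 2.475 pos [0.4297 0.0102 0.1862] yang -2.62 off [0.0048 0.0037 0.1802] yaw 0.0023 tilt 0.05 grip 0.597 F [ 1.  -1.1 -0.8] q7 -0.39
```

Call:
carry_out(rows=[{"offset": [0.005, 0.004, 0.03], "yaw": 0}, {"offset": [0, 0, 0.04], "yaw": 0}, {"offset": [0, 0, 0.04], "yaw": 0}, {"offset": [0, 0, 0.03], "yaw": 0}, {"offset": [0, 0, 0.02], "yaw": 0}, {"offset": [0, 0, 0.012], "yaw": 0}, {"offset": [0, 0, 0.006], "yaw": 0}, {"offset": [0, 0, 0], "yaw": 0}])

```text
t: 3.48
eef_pos: [0.4337, 0.0124, 0.0088]
eef_rot: [2.274, 2.167, -0.0]
wrist_force: [0.3, 0.7, 0.3]
grip_width: 0.597
```

```bash
python3 - <<'E'
from h import *
go(.4337,.015,.006,-2.75)
a=ctrl.read_camera("side")[170:350,180:400]; cv2.imwrite("pics/s1.png",cv2.resize(a,None,fx=3,fy=3,interpolation=cv2.INTER_CUBIC))
E
```

```text
t 3.475 pos [0.4337 0.0124 0.0088] yang -2.75 off [ 0.0026 -0.0001  0.0028] yaw -0.0 tilt 0.01 grip 0.597 F [0.3 0.7 0.3] q7 -0.7
```

View pics/s1.png

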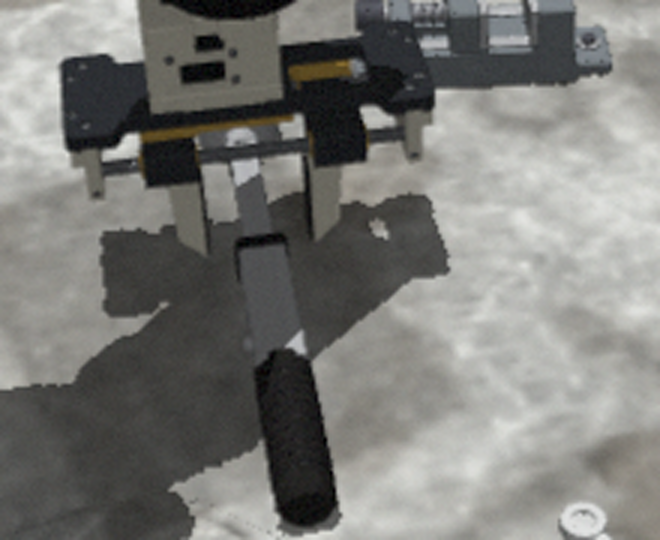

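The picture shows the fingers straddling the bare bar, left finger near (190,220), right near (320,205), ahead of the collar at (262,245). Next I close and lift.

Call:
carry_out(rows=[{"offset": [0.0025, 0, 0.003], "yaw": 0}, {"offset": [0, 0, 0], "yaw": 0}, {"offset": [0, 0, 0], "yaw": 0}, {"offset": [0, 0, 0], "yaw": 0}, {"offset": [0, 0, 0], "yaw": 0}, {"offset": [0, 0, 0], "yaw": 0}, {"offset": [0, 0, 0], "yaw": 0}, {"offset": [0, 0, 0], "yaw": 0}], fingers=0, force=60)

```text
t: 4.53
eef_pos: [0.4337, 0.0148, 0.0058]
eef_rot: [2.274, 2.167, -0.0]
wrist_force: [-0.9, -0.9, 3.1]
grip_width: 0.168
```

Call:
carry_out(rows=[{"offset": [0, 0, -0.01], "yaw": 0.022}, {"offset": [0, 0, -0.015], "yaw": 0.022}, {"offset": [0, 0, -0.02], "yaw": 0.022}, {"offset": [0, 0, -0.025], "yaw": 0.022}, {"offset": [0, 0, -0.02], "yaw": 0.022}, {"offset": [0, 0, -0.01], "yaw": 0.022}, {"offset": [0, 0, 0], "yaw": 0}])

```text
t: 5.4
eef_pos: [0.434, 0.0148, 0.1064]
eef_rot: [2.412, 2.011, 0.002]
wrist_force: [-0.0, 0.3, -3.8]
grip_width: 0.167
```

```bash
python3 - <<'E'
from h import *
go(.6078,.1147,.106,-10.3)
a=ctrl.read_camera("side")[90:350,160:450]; cv2.imwrite("pics/s2.png",cv2.resize(a,None,fx=2.3,fy=2.3,interpolation=cv2.INTER_CUBIC))
E
```

```text
t 5.4 pos [0.434  0.0148 0.1064] yang -10.36 off [0.1295 0.153  0.0006] yaw -0.0011 tilt 0.08 grip 0.167 F [-0.   0.3 -3.8] q7 -0.64
```

View pics/s2.png

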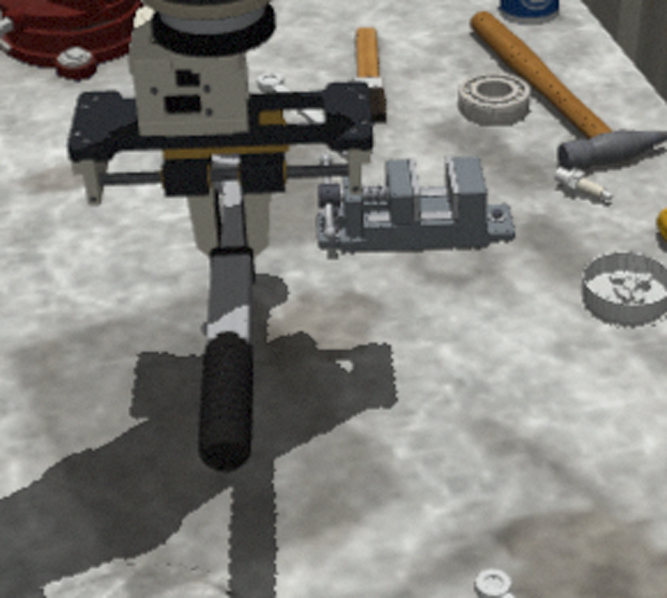

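The ratchet hangs from the gripper, apparently level, with the grip's end at about (225,447) in the crop. I'll check its pitch numerically.

```bash
python3 - <<'E'
from h import *
d=np.radians(-100.36); d=np.array([np.cos(d),np.sin(d),0]); n=np.array([.434,.0148,.1154])
for p in(-6,-3,0,3,6):
    e=d*np.cos(np.radians(p))+np.array([0,0,np.sin(np.radians(p))])
    q=proj("side",[n+.214*e,n+.024*e+[0,0,.0145]]); print(p,((q-[160,90])*2.3).round(0).tolist())
E
```

```text
-6 [[223.0, 487.0], [228.0, 249.0]]
-3 [[222.0, 474.0], [228.0, 247.0]]
0 [[220.0, 460.0], [228.0, 246.0]]
3 [[219.0, 445.0], [228.0, 244.0]]
6 [[217.0, 429.0], [228.0, 243.0]]
```

Call:
carry_out(rows=[{"offset": [0.015, 0.018, 0], "yaw": 0}, {"offset": [0.025, 0.03, 0], "yaw": 0}, {"offset": [0.03, 0.035, 0], "yaw": 0}, {"offset": [0.03, 0.035, 0], "yaw": 0}, {"offset": [0.02, 0.025, 0], "yaw": 0}, {"offset": [0.01, 0.01, 0], "yaw": 0}, {"offset": [0, 0, 0], "yaw": 0}, {"offset": [0, 0, 0], "yaw": 0}])

```text
t: 6.45
eef_pos: [0.6062, 0.1144, 0.1052]
eef_rot: [-2.412, -2.012, 0.003]
wrist_force: [0.6, -0.5, -3.4]
grip_width: 0.167
```

```bash
python3 - <<'E'
from h import *
go(.6078,.1147,.106,-10.3)
a=ctrl.read_camera("side"); b=ctrl.read_camera("top")
a=cv2.resize(a[90:290,240:440],None,fx=2.5,fy=2.5,interpolation=cv2.INTER_CUBIC); cv2.imwrite("pics/t3.png",b)
cv2.imwrite("pics/s3.png",a)
E
```

```text
t 6.45 pos [0.6062 0.1144 0.1052] yang -10.33 off [ 0.0006  0.0016 -0.0008] yaw -0.0005 tilt 0.12 grip 0.167 F [ 0.6 -0.5 -3.4] q7 -0.77
```

View pics/s3.png

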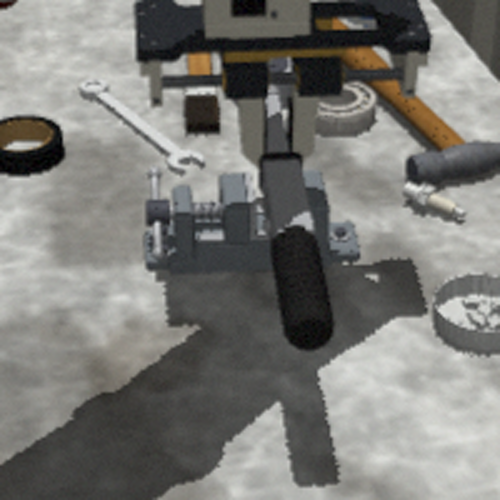

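Held over the vice: handle toward the camera, collar at about (281,157), pitch within about 3°. Before lowering I'll overlay the vice model, to check its pose.

```bash
python3 - <<'E'
from h import *
c=np.array([.616,.160]);th=-.18
R=np.array([[np.cos(th),-np.sin(th)],[np.sin(th),np.cos(th)]])
W=lambda x,y,z:[*(c+R@[x,y]),z]
out=[]
for n,(u0,v0,w,h),f in(("top",(205,148,55,95),7),("side",(292,145,95,60),7)):
    im=cv2.imread(f"pics/{n}0.png")[v0:v0+h,u0:u0+w]; im=cv2.resize(im,None,fx=f,fy=f,interpolation=cv2.INTER_CUBIC)
    for s,col in((13,(0,0,255)),(-13,(0,255,0))):
        P=[W(s,-28,54e-3),W(s,28,54e-3)] if 0 else [W(s/1000,-.028,.054),W(s/1000,.028,.054),W(s/1000,.028,.025),W(s/1000,-.028,.025)]
        q=((proj(n,P)-[u0,v0]+.5)*f-.5).round().astype(int)
        cv2.polylines(im,[q],True,col,1)
    out.append(im)
H=max(i.shape[0] for i in out)
out=[cv2.copyMakeBorder(i,0,H-i.shape[0],0,0,cv2.BORDER_CONSTANT) for i in out]
o=np.hstack(out); o=cv2.resize(o,None,fx=.75,fy=.75) ; print(o.shape); cv2.imwrite("pics/ov.png",o)
E
```

```text
(499, 788, 3)
```

View pics/ov.png

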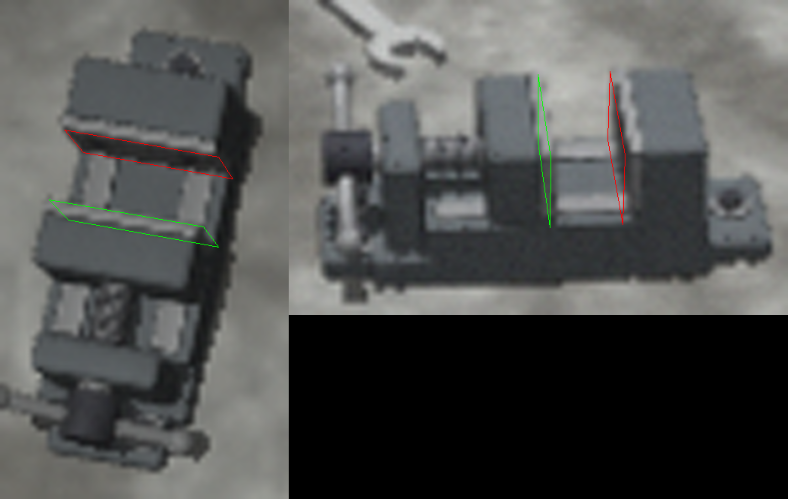

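The overlay fits within about 1 px; the true centre looks about 1 mm further in +x and the turn slightly smaller. I'll use (0.617,0.160) and -0.17 rad. Now lower.

Call:
carry_out(rows=[{"offset": [0.004, 0.003, 0], "yaw": -0.009}, {"offset": [0, 0, 0.015], "yaw": 0}, {"offset": [0, 0, 0.02], "yaw": 0}, {"offset": [0, 0, 0.015], "yaw": 0}, {"offset": [0, 0, 0.01], "yaw": 0}, {"offset": [0, 0, 0.006], "yaw": 0}, {"offset": [0, 0, 0], "yaw": 0}])

```text
t: 7.42
eef_pos: [0.6111, 0.1188, 0.0394]
eef_rot: [-2.403, -2.023, 0.001]
wrist_force: [0.2, 0.4, -3.2]
grip_width: 0.17
```

```bash
python3 - <<'E'
from h import *
go(.6097,.1176,.0245,-9.8)
a=ctrl.read_camera("side"); b=ctrl.read_camera("top")
a=cv2.resize(a[110:270,270:400],None,fx=3,fy=3,interpolation=cv2.INTER_CUBIC)
b=cv2.resize(b[130:290,190:320],None,fx=3,fy=3,interpolation=cv2.INTER_CUBIC)
cv2.imwrite("pics/s4.png",np.hstack([a,b]))
E
```

```text
t 7.425 pos [0.6111 0.1188 0.0394] yang -9.8 off [-0.0014 -0.0012  0.0149] yaw 0.0 tilt 0.02 grip 0.17 F [ 0.2  0.4 -3.2] q7 -0.82
```

View pics/s4.png

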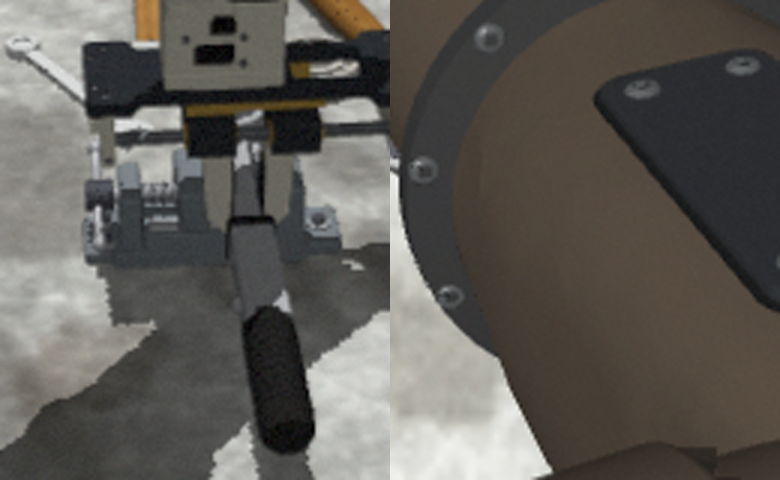

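The side view shows the bar over the gap at about (250,180), with the collar at (250,220). The arm hides the top view. The force is only the ratchet's weight, so it isn't touching. I'll continue down.

Call:
carry_out(rows=[{"offset": [-0.001, -0.001, 0.004], "yaw": 0}, {"offset": [0, 0, 0.004], "yaw": 0}, {"offset": [0, 0, 0.003], "yaw": 0}, {"offset": [0, 0, 0.002], "yaw": 0}, {"offset": [0, 0, 0], "yaw": 0}])

```text
t: 8.15
eef_pos: [0.6099, 0.118, 0.0265]
eef_rot: [-2.403, -2.024, 0.001]
wrist_force: [0.0, -0.5, -3.7]
grip_width: 0.167
```

Call:
carry_out(rows=[{"offset": [0, 0, 0.001], "yaw": 0}, {"offset": [0, 0, 0.001], "yaw": 0}, {"offset": [0, 0, 0], "yaw": 0}])

```text
t: 8.52
eef_pos: [0.61, 0.118, 0.0247]
eef_rot: [2.403, 2.023, -0.0]
wrist_force: [0.2, 0.4, -3.3]
grip_width: 0.168
```

Call:
carry_out(rows=[{"offset": [0, 0, 0.001], "yaw": 0}, {"offset": [0, 0, 0.001], "yaw": 0}, {"offset": [0, 0, 0], "yaw": 0}])

```text
t: 8.9
eef_pos: [0.6102, 0.118, 0.0238]
eef_rot: [2.403, 2.023, 0.0]
wrist_force: [-3.6, -1.7, 8.3]
grip_width: 0.168
```

Contact with the bed. Release and rise.

Call:
carry_out(rows=[{"offset": [0, 0, 0], "yaw": 0}, {"offset": [0, 0, 0], "yaw": 0}, {"offset": [0, 0, 0], "yaw": 0}, {"offset": [0, 0, 0], "yaw": 0}, {"offset": [0, 0, -0.01], "yaw": 0}, {"offset": [0, 0, -0.03], "yaw": 0}, {"offset": [0, 0, -0.03], "yaw": 0}, {"offset": [-0.02, 0, -0.03], "yaw": 0}, {"offset": [-0.03, 0, 0], "yaw": 0}, {"offset": [-0.03, 0, 0], "yaw": 0}, {"offset": [-0.016, 0, 0], "yaw": 0}, {"offset": [0, 0, 0], "yaw": 0}], fingers=55)

```text
t: 10.4
eef_pos: [0.5937, 0.0224, 0.123]
eef_rot: [2.405, 2.021, -0.0]
wrist_force: [-0.3, 0.3, 0.0]
grip_width: 0.549
```

```bash
python3 - <<'E'
from h import *
go(.593,.022,.0145,-9.8)
a=ctrl.read_camera("side")
cv2.imwrite("pics/s5f.png",a)
a=cv2.resize(a[130:270,270:400],None,fx=4,fy=4,interpolation=cv2.INTER_CUBIC)
cv2.imwrite("pics/s5.png",a)
E
```

```text
t 10.4 pos [0.5937 0.0224 0.123 ] yang -9.91 off [-0.0005 -0.0007  0.1085] yaw -0.002 tilt 0.02 grip 0.549 F [-0.3  0.3  0. ] q7 -0.61
```

View pics/s5.png

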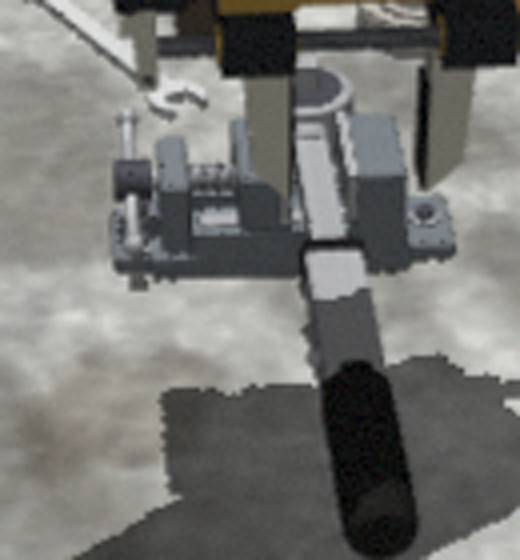

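The ratchet lies in the channel with its head beyond the far end at (322,90), collar at (335,245), grip end at about (380,530), and the button about (308,340). I'll check the button's position by projection.

```bash
python3 - <<'E'
from h import *
S=lambda u,v:((u+.5)/4-.5+270,(v+.5)/4-.5+130)
for s,q,z in(("collar top mid front",(336,250),.0475),("tube/grip top",(352,368),.046),("grip end ctr",(382,530),.033),("button",(308,340),.033),("head top disc",(320,90),.048)): print(s,ray("side",S(*q),z).round(4))
c=np.array([.617,.160]);v=np.array([-.169,-.986])
h=c-.061*v
for x,z,o in((200,.033,.018),(140,.0475,0),(221,.046,0),(318,.033,0),(0,.048,0)):
    P=[*(h+x/1000*v+o*np.array([-.986,.169])),z]; print(x,np.round(P,4),((proj("side",P)[0]-[270,130])*4).round(0))
E
```

```text
collar top mid front [0.6071 0.0838 0.0475]
tube/grip top [5.905e-01 5.000e-04 4.600e-02]
grip end ctr [ 0.5778 -0.0868  0.033 ]
button [0.5828 0.0409 0.033 ]
head top disc [0.637 0.218 0.048]
200 [0.5758 0.026  0.033 ] [300. 361.]
140 [0.6036 0.0821 0.0475] [328. 252.]
221 [0.59   0.0022 0.046 ] [348. 364.]
318 [ 0.5736 -0.0934  0.033 ] [375. 541.]
0 [0.6273 0.2201 0.048 ] [298.  89.]
```

Call:
carry_out(rows=[{"offset": [0, 0.002, 0.02], "yaw": 0}, {"offset": [0, 0, 0.03], "yaw": 0}, {"offset": [0, 0, 0.03], "yaw": 0}, {"offset": [0, 0, 0.018], "yaw": 0}, {"offset": [0, 0, 0.01], "yaw": 0}, {"offset": [0, 0, 0], "yaw": 0}])

```text
t: 11.2
eef_pos: [0.5955, 0.0235, 0.0143]
eef_rot: [-2.402, -2.024, 0.001]
wrist_force: [0.7, -0.2, -0.2]
grip_width: 0.553
```

```bash
python3 - <<'E'
from h import *
go(.596,.023,.0145,-9.8)
a=ctrl.read_camera("side")
a=cv2.resize(a[130:270,270:400],None,fx=4,fy=4,interpolation=cv2.INTER_CUBIC)
cv2.imwrite("pics/s6.png",a)
E
```

```text
t 11.2 pos [0.5955 0.0235 0.0143] yang -9.78 off [-0.0004  0.0006 -0.0002] yaw 0.0004 tilt 0.04 grip 0.553 F [ 0.7 -0.2 -0.2] q7 -0.7
```

View pics/s6.png

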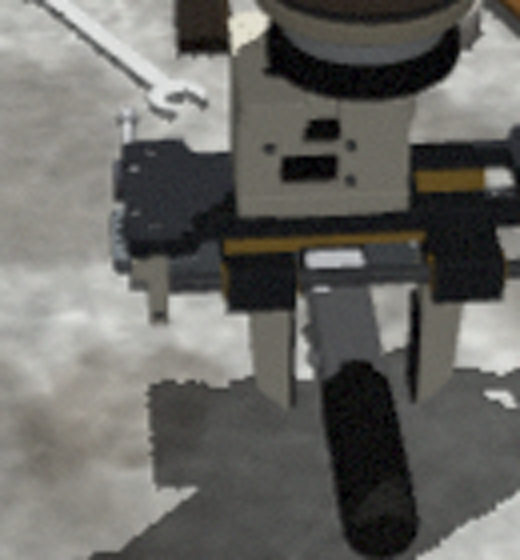

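The fingers straddle the tube just ahead of the grip. The bump read near (308,340) sits a little higher than the model's button, so I'll check that in pixels from the earlier picture.

```bash
python3 - <<'E'
from h import *
g=cv2.cvtColor(cv2.imread("pics/s5f.png"),cv2.COLOR_BGR2GRAY)
print("cols 340..366"); 
for r in range(194,232): print(r,*[f"{x:3d}" for x in g[r,340:367]])
E
```

```text
cols 340..366
194  61  60  61  61  53  27 127 170 181 178 181 178 177 176 179 181 181 182 184 183 130  67  54  62  63  64  63
195  62  61  61  64  53  28 117 167 180 180 180 181 178 180 180 183 180 180 183 183 166 100  62  59  55  62  60
196  58  61  61  60  55  29  85 155 178 180 176 178 177 179 181 182 176 182 182 180 173 105  61  62  60  64  59
197  60  61  58  60  50  26  61 146 180 180 180 179 179 180 182 180 179 180 182 180 178 110  62  61  59  82  64
198  57  57  62  57  61  33  49 140 179 184 180 180 180 180 182 184 181 178 183 181 180 137 104  96  93 134 109
199  90  92  90  95 111  64  45 132 177 180 180 181 181 181 181 183 179 179 182 183 183 167 157 155 150 149 150
200 147 145 147 157 131  65  54 126 166 178 180 181 180 181 178 180 180 178 185 183 184 168 159 160 160 155 155
201 148 144 148 153 117  58  65  97 147 176 179 180 181 180 181 181 179 178 182 170 165 155 154 160 160 159 155
202 147 145 146 149 134  72  66  84 154 180 178 178 178 180 180 181 180 179 170 112  78  81 104 149 160 158 155
203 145 141 146 150 156  93  71  71 147 170 181 179 179 180 172 167 164 164 11
[... 2469 characters left out ...]
  19  20  13  22  17  19  15
226  77  80  83  83  81  82  86  82 161 114  38  13  14   3  13  16   5  15  11  15  15   5  14  22  13  19  15
227  80  83  82  80  78  83  82  83  81  79  41  18  13  12  16  11  17  12  14  10   9  18  14  19  16  11  16
228  76  79  76  75  75  73  77  78  80  82  48  24  11   9  20   7  16  17  13  14  21  10  10  15  10  19  14
229  79  76  76  76  75  72  79  80  80  83  48  14   7  19  11  11  14  17  14  11  18  16   3  16  19   9  12
230  81  76  76  76  75  76  79  82  84  87  48  14  18  15  11  20  13  14  20  17  14  15  12  19  16  15  10
231  78  78  80  77  77  79  79  81  84  88  54  19  20   7  19   9   9  17  18  14  17  20  16  12  18  12  12
```

The button shows at rows 217–220, col ~346, about 2 mm nearer the head than my grasp. I'll shift 2 mm and squeeze.

Call:
carry_out(rows=[{"offset": [0.002, 0, 0], "yaw": 0}, {"offset": [0, 0, 0], "yaw": 0}, {"offset": [0, 0, 0], "yaw": 0}, {"offset": [0, 0, 0], "yaw": 0}, {"offset": [0, 0, 0], "yaw": 0}, {"offset": [0, 0, 0], "yaw": 0}, {"offset": [0, 0, 0], "yaw": 0}, {"offset": [0, 0, 0], "yaw": 0}], fingers=0, force=40)

```text
t: 12.25
eef_pos: [0.5961, 0.0251, 0.0148]
eef_rot: [2.403, 2.023, 0.0]
wrist_force: [-1.2, 0.5, 3.9]
grip_width: 0.279
```

Opening is 25.7 mm, so the button is flush. Now pull.

Call:
carry_out(rows=[{"offset": [-0.003, 0, 0], "yaw": 0}, {"offset": [-0.003, 0, 0], "yaw": 0}, {"offset": [-0.003, 0, 0], "yaw": 0}, {"offset": [-0.003, 0, 0], "yaw": 0}, {"offset": [-0.003, 0, 0], "yaw": 0}, {"offset": [-0.003, 0, 0], "yaw": 0}, {"offset": [-0.003, 0, 0], "yaw": 0}])

```text
t: 13.12
eef_pos: [0.5924, 0.0038, 0.0148]
eef_rot: [2.403, 2.023, -0.0]
wrist_force: [0.9, 1.8, 3.3]
grip_width: 0.277
```

```bash
python3 - <<'E'
from h import *
go(.5961,.0251,.0148,-9.8)
cv2.imwrite("pics/s7.png",ctrl.read_camera("side"))
E
```

```text
t 13.125 pos [0.5924 0.0038 0.0148] yang -9.82 off [ 0.0216  0.     -0.    ] yaw -0.0003 tilt 0.02 grip 0.277 F [0.9 1.8 3.3] q7 -0.67
```

Call:
carry_out(rows=[{"offset": [-0.003, 0, 0], "yaw": 0}, {"offset": [-0.003, 0, 0], "yaw": 0}, {"offset": [-0.003, 0, 0], "yaw": 0}, {"offset": [-0.003, 0, 0], "yaw": 0}, {"offset": [-0.003, 0, 0], "yaw": 0}, {"offset": [-0.003, 0, 0], "yaw": 0}, {"offset": [-0.003, 0, 0], "yaw": 0}, {"offset": [-0.003, 0, 0], "yaw": 0}, {"offset": [-0.002, 0, 0], "yaw": 0}, {"offset": [-0.002, 0, 0], "yaw": 0}])

```text
t: 14.42
eef_pos: [0.5876, -0.0234, 0.0147]
eef_rot: [2.403, 2.023, 0.0]
wrist_force: [1.8, 2.1, 1.7]
grip_width: 0.281
```

Call:
carry_out(rows=[{"offset": [-0.001, 0, 0], "yaw": 0}, {"offset": [-0.001, 0, 0], "yaw": 0}, {"offset": [-0.001, 0, 0], "yaw": 0}, {"offset": [-0.001, 0, 0], "yaw": 0}, {"offset": [-0.001, 0, 0], "yaw": 0}])

```text
t: 15.05
eef_pos: [0.5868, -0.0282, 0.0147]
eef_rot: [2.403, 2.023, 0.0]
wrist_force: [2.2, 0.8, 1.5]
grip_width: 0.282
```

Call:
carry_out(rows=[{"offset": [-0.001, 0, 0], "yaw": 0}, {"offset": [-0.001, 0, 0], "yaw": 0}, {"offset": [-0.001, 0, 0], "yaw": 0}, {"offset": [0, 0, 0], "yaw": 0}])

```text
t: 15.55
eef_pos: [0.586, -0.0315, 0.0146]
eef_rot: [-2.403, -2.023, 0.001]
wrist_force: [0.3, -0.4, 1.9]
grip_width: 0.283
```

Call:
carry_out(rows=[{"offset": [-0.001, 0, 0], "yaw": 0}, {"offset": [-0.001, 0, 0], "yaw": 0}, {"offset": [0, 0, 0], "yaw": 0}])

```text
t: 15.92
eef_pos: [0.5858, -0.0331, 0.0147]
eef_rot: [-2.403, -2.024, 0.0]
wrist_force: [-0.7, 0.7, 1.0]
grip_width: 0.28
```

```bash
python3 - <<'E'
from h import *
go(.5961,.0251,.0148,-9.8)
a=ctrl.read_camera("side"); cv2.imwrite("pics/s8f.png",a)
a=cv2.resize(a[110:310,250:410],None,fx=3,fy=3,interpolation=cv2.INTER_CUBIC)
b=cv2.imread("pics/s7.png"); b=cv2.resize(b[110:310,270:370],None,fx=3,fy=3,interpolation=cv2.INTER_CUBIC)
cv2.imwrite("pics/s8.png",np.hstack([a,b]))
E
```

```text
t 15.925 pos [ 0.5858 -0.0331  0.0147] yang -9.8 off [ 0.0591  0.0002 -0.0001] yaw 0.0 tilt 0.01 grip 0.28 F [-0.7  0.7  1. ] q7 -0.61
```

View pics/s8.png

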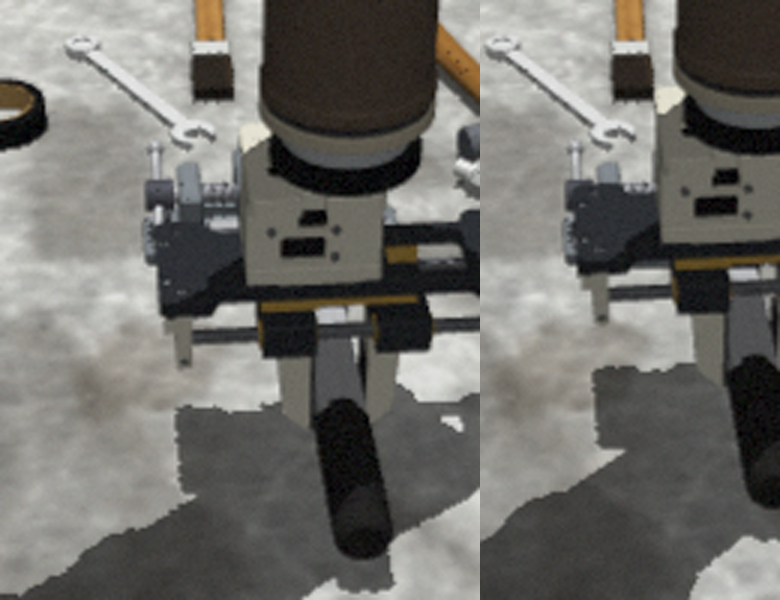

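The handle has followed the gripper, with the grip start moved along with the fingers; the head is hidden. There's no lock resistance yet, so I'll continue in 1 mm steps.

Call:
carry_out(rows=[{"offset": [-0.001, 0, 0], "yaw": 0}, {"offset": [-0.001, 0, 0], "yaw": 0}, {"offset": [0, 0, 0], "yaw": 0}])

```text
t: 16.35
eef_pos: [0.5856, -0.0348, 0.0147]
eef_rot: [-2.403, -2.024, -0.0]
wrist_force: [0.2, 3.5, -0.7]
grip_width: 0.283
```

Call:
carry_out(rows=[{"offset": [-0.001, 0, 0], "yaw": 0}, {"offset": [0, 0, 0], "yaw": 0}])

```text
t: 16.6
eef_pos: [0.5856, -0.035, 0.0148]
eef_rot: [-2.402, -2.024, -0.002]
wrist_force: [-0.1, 5.2, 0.9]
grip_width: 0.278
```

Resistance is building at about 61 mm of travel, either the lock or the end stop. I'll release, clear the view and measure.

Call:
carry_out(rows=[{"offset": [0, 0, 0], "yaw": 0}, {"offset": [0, 0, 0], "yaw": 0}, {"offset": [0, 0, 0], "yaw": 0}, {"offset": [0, 0, 0], "yaw": 0}, {"offset": [0, 0, -0.02], "yaw": 0}, {"offset": [0, 0, -0.04], "yaw": 0}, {"offset": [0, 0, -0.05], "yaw": 0}, {"offset": [-0.02, -0.02, -0.05], "yaw": 0}, {"offset": [-0.04, -0.03, -0.05], "yaw": 0}, {"offset": [-0.04, -0.04, 0], "yaw": 0}, {"offset": [-0.04, -0.04, 0], "yaw": 0}, {"offset": [-0.04, -0.04, 0], "yaw": 0}], fingers=55)

```text
t: 18.1
eef_pos: [0.3901, -0.1812, 0.2202]
eef_rot: [2.401, 2.023, 0.0]
wrist_force: [-0.3, -0.3, 0.7]
grip_width: 0.547
```

Call:
carry_out(rows=[{"offset": [-0.05, -0.02, 0], "yaw": 0}, {"offset": [-0.05, -0.02, 0], "yaw": 0}, {"offset": [-0.04, 0, 0], "yaw": 0}, {"offset": [0, 0, 0], "yaw": 0}])

```text
t: 18.6
eef_pos: [0.3272, -0.3143, 0.22]
eef_rot: [2.407, 2.017, -0.001]
wrist_force: [0.4, 0.9, 0.2]
grip_width: 0.549
```

```bash
python3 - <<'E'
from h import *
go(.5961,.0251,.0148,-9.8)
a=ctrl.read_camera("side"); b=ctrl.read_camera("top"); cv2.imwrite("pics/s9f.png",a); cv2.imwrite("pics/t9f.png",b)
a=cv2.resize(a[130:290,280:390],None,fx=3.5,fy=3.5,interpolation=cv2.INTER_CUBIC)
b=cv2.resize(b[150:310,195:310],None,fx=3.5,fy=3.5,interpolation=cv2.INTER_CUBIC)
print(a.shape); cv2.imwrite("pics/s9.png",np.hstack([a,b]))
E
```

```text
t 18.6 pos [ 0.3272 -0.3143  0.22  ] yang -10.08 off [0.3815 0.2051 0.2049] yaw -0.0048 tilt 0.1 grip 0.549 F [0.4 0.9 0.2] q7 0.35
(560, 385, 3)
```

The viewer's limit is reached, so I'll measure from pixel profiles along the bar's axis.

```bash
cat > prof.py <<'E'
from h import *
import sys
v=np.array([-.169,-.986]); u=np.array([.986,-.169])
def grid(n,f,z,ls,os,c=np.array([.617,.160])):
    g=cv2.cvtColor(cv2.imread(f),cv2.COLOR_BGR2GRAY)
    P=np.array([[*(c+l*v+o*u),z] for l in ls for o in os]); q=proj(n,P).astype(np.float32)
    return cv2.remap(g,q[:,0].reshape(len(ls),-1),q[:,1].reshape(len(ls),-1),cv2.INTER_LINEAR)
E
python3 - <<'E'
from prof import *
os=np.arange(-28,31,4)/1000
ls=np.arange(-96,330,4)/1000
A=grid("top","pics/t9f.png",.046,ls,os); B=grid("side","pics/s9f.png",.046,ls,os)
print("lat",(os*1000).astype(int))
for l,a,b in zip(ls,A,B): print(int(l*1000),*[f"{x:3d}" for x in a],"|",*[f"{x:3d}" for x in b])
E
```

```text
lat [-28 -24 -20 -16 -12  -8  -4   0   4   8  12  16  20  24  28]
-96 138 136 137 140 146 147 147 143 136 134 136 133 127 117 114 | 178 184 190 186 193 205 207 194 181 171 167 157 154 156 151
-92 132 135 142 144 147 148 148 145 140 137 138 136 125 118 115 | 193 187 190 188 190 197 202 190 181 168 156 151 152 153 152
-88 131 136 142 145 148 152 149 144 141 137 132 128 122 117 116 | 205 191 187 190 192 194 189 183 201 188 160 155 149 147 149
-84 139 143 145 148 149 156 150 141 137 133 125 125 123 121 118 | 200 191 189 193 198 200 177 182 188 193 148 150 149 144 144
-80 150 153 151 151 145 147 141 135 134 130 125 124 123 121 124 | 188 188 193 197 199 189 145 165 173 175 145 147 146 142 143
-76 150 153 148 147 126 121 117 118 119 118 123 125 125 124 132 | 197 195 196 193 171 132  94 123 118 109 119 147 150 144 145
-72 150 151 140 109 119  95  60  62  59  76 105 119 125 128 137 | 202 200 202 185 120  89  79  90  89  86  84 108 156 151 148
-68 146 151 114 118  88  62  61  65  63  66  62 101 118 132 136 | 198 198 193 163  90  88  77  91  89  86  84  87 135 160 148
-64 142 135 116  86  61  6
[... 11717 characters left out ...]
 122 124 | 186 186 185 170  35  30  34  35  37  37  32  27 152 160 169
312 144 138 128 120  67  30  26  29  32  29  47 122 119 117 124 | 194 193 192 185  40  31  35  35  38  32  32  41 146 156 157
316 137 131 120 114 116 113 120 122 124 133 123 118 117 119 124 | 188 193 195 158  37  27  35  34  35  33  30  45 147 156 152
320 125 122 118 117 120 117 119 126 128 122 121 117 115 117 121 | 181 190 194 170  43  29  29  26  19  16  28  26 157 161 154
324 125 122 124 126 120 114 118 124 124 120 117 113 109 109 112 | 179 190 195 157  43  26  22  20  16  17  20  76 178 175 160
328 129 123 122 121 117 116 119 119 112 103  97  95  95  99 102 | 187 197 196 166  50  21  20  18  20  11  18 143 178 169 160
```

Measurements from both cameras:
- **Head:** centre about 53 mm outside the channel's middle, against the jaws.
- **Handle:** the collar starts at about x = 179 mm (128 when short), so the handle is out about 50 mm.
- **Button:** it stands out of the tube's side at x ≈ 199.5 mm, lit and casting its own shadow, as expected when locked.
- **Level:** both views agree on the height.

Handing in.

```bash
python3 -c "
from rig import ctrl
print(ctrl.finish_job(), ctrl.state()['t'])"
```

```text
the job is handed in; nothing more can be done
the job is handed in; nothing more can be done
```

The ratchet is lying in the vice with its handle at the long setting. By my measurements the button is out through the other hole. The job was handed in at about 19 s.

**What I did:** I took the ratchet by its neck and laid it on the vice's bed with the head just outside the far end of the jaws, then let go. I gripped the handle across the button; the fingers closed to 25.7 mm, so the button was flush. I then pulled about 61 mm along the channel until the pull rose to about 5 N and the handle stopped, then let go and backed the arm clear.

**Last checks, from pixel measurements in both cameras:**

| Check | Measured | Wanted |
|---|---|---|
| Head centre to channel's middle | about 53 mm, against the jaws | 44 to 94 mm |
| Handle extension | 49 to 52 mm, depending on the feature measured | 47 to 53 mm |
| Button | stands out of the tube's side at x ≈ 199.5 mm | out, at x = 200 mm |
| Level | both views agree within about 2 mm | lying flat on the bed |

**Weaker points:**
- **Final look:** the 12-picture limit was used up, so I measured the last view in numbers and did not look at it.
- **Button depth:** I saw that the button stands out, but did not measure how far.
- **Free travel:** it came out nearer 10 mm than the 8 mm I had planned from where I laid the head.

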